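# Fit the rotor on the centrifuge and shut the lid

### The job

Pick up the loose centrifuge rotor by its black T-bar and fit it on the drive hub in the open centrifuge: set it over the spindle, turn it gently until all five drive studs slip into its holes, never forcing it, and let it down fully home. Then let go and close the centrifuge lid completely, without disturbing the things around.

Things in the scene. Friction and masses are not known exactly. Their poses are not given: they have to be found in the camera images.
- centrifuge: compact white benchtop centrifuge, 200 (its x) x 190 (its y) x 85 mm high to the rim, fixed on the bench; origin under the centre of its foot, z up. Control panel on its -x side, lid hinged on its +x side. Round steel bowl of 72 mm radius in the middle, floor 18 mm up, with the drive hub standing in it
- hub_seat (a point): centre of the drive hub's flat steel seat (42 mm radius, 45 mm above the bench), axes as the centrifuge's. The drive hangs on rubber: the hub gives way downward 1 mm per 4 N, at most 6 mm, then strikes a hard stop; this point moves with it. The drive is braked: hub and studs turn about the vertical only above some 0.6 N m
- rotor: loose aluminium rotor, about 0.45 kg, flat on the bench, T-bar up; origin at the centre of its underside, z up. Web 10 mm thick with five 11.5 mm through holes evenly spaced on a circle of 32 mm radius, one of them on its +x axis: it fits in five positions 72 degrees apart. Blue outer ring 120 mm across, 22 mm high. Home, its underside lies on the hub seat
- lid (a joint): lid angle, rad: 0 closed, 1.6 to 1.8 standing open at the start (stop at 1.85). A friction hinge holds it where it is left; it takes about 0.45 N m plus or minus its weight (0.3 kg) to move. The lid is a stiff white dome 196 mm from hinge to free edge, 190 mm wide, 28 mm thick; shut, it clears the seated rotor by about 9 mm
- lid_hinge (a point): middle of the lid's hinge line, 87 mm above the bench; axes of the lid. Closed, the lid runs from here along its -x, underside at its z = 0, outer face at z = 28 mm; y is the hinge axis. Open, the lid stands up and its outer face looks away from the bowl and the robot
- lid_lip (a point): outer edge of the small grey lip (50 mm wide, 7 mm thick, sticking out 13 mm) at the middle of the lid's free edge
- timer: white bench timer, 62 x 66 x 18 mm, a bystander; origin under its centre
- tape_roll: yellow tape roll, 68 mm across, 19 mm high, a bystander; origin under its centre
- slide_box: olive green slide box, 86 x 98 x 34 mm, a bystander; origin under its centre
- black_canister: black canister with a lid, 98 mm across, 119 mm high, a bystander; origin under its centre
- spindle_tip (a point): tip of the 14 mm spindle on the hub's axis, 23 mm above the hub seat; conical over its top 8 mm (5 mm across at the tip)
- stud_plane (a point): point on the hub's axis level with the tips of the five brass drive studs, 10 mm above the hub seat. Studs: 8 mm thick with conical tips (2.5 mm long, 4 mm across at the top), evenly spaced on a circle of 32 mm radius. The angle at which they stand is NOT measured and differs every time: look, or feel for it
- rotor_bar (a point): middle of the rotor's black T-bar, 42 mm above the underside, axes as the rotor's: the bar is 56 mm long (x), 26 mm thick (y, grip across this), 28 mm high (28 to 56 mm above the underside). Below it a boss of 16 mm radius with a blind bore for the spindle: 16.2 mm wide, 28 mm deep from below; mouths of bore and holes are chamfered 1.5 mm
- box_edge (a point): middle of the far top edge (away from the robot) of a fixed blue drawer box that stands between rotor and centrifuge on the robot's side: about 180 mm deep (from here towards the robot) x 240 mm wide, 100 mm high. A fixed clear tube rack on it rises to 190 mm: carry the rotor over or round it

How it is judged:
By the outcome, as a careful person would: the job done as asked, in the order asked, and still so for the second after the job is handed in, with the robot touching nothing.
It also fails if it takes over 72 s, if anything falls off the work surface, if the arm or the gripper's body presses on something with over 40 N, if the wrist force passes 120 N, or if a joint passes its speed limit or range.

### The arm

A 6-joint arm with a two-finger parallel gripper is mounted at the origin on a cart in front of the work surface, level with it; the furniture and walls round the work are solid. World frame = base frame: x ahead of the robot, y to its left, z up, the work surface at z = 0. Lengths are in mm, angles in rad, forces in N, time in s.
With the tool pointing down it reaches from about 275 to 750 mm from the base axis. Payload 10.2 kg.
Tool frame: the origin (TCP) lies midway between the tips of the shut fingers; the grasp point (between the pads) lies 19 mm behind it (ctrl.grip_depth is the distance from the TCP to the grasp point, in mm); y points along the fingers, x is the direction in which the jaws open and shut, and the axes are right-handed (so a half turn about y gives the same grasp; the last joint's range is limited). The gripper opens to 85 mm and grips with 20 to 120 N. Pads are 22 mm wide; open, the fingers measure 114 mm over their backs; the gripper's body (76 mm by 85 mm) begins 54 mm behind the grasp point. The pads swing forward as they close: fully open they stand 13 mm farther back than shut.
Start: joints at [1.058, 0.313, 1.498, -0, 1.331, -0.223], TCP at [150.037, 503.11, 231.294] pointing down, gripper open.
Joint ranges: [-2.94, 2.94], [-0.97, 2.17], [0.19, 2.56], [-1.23, 4.37], [0.02, 3.11], [-2.88, 2.88]. Speed limits (rad/s): [2.39, 2.39, 3.01, 3.14, 3.14, 3.14].

### API

Orientations are given as a unit quaternion [w, x, y, z].
In Python, from rig import ctrl gives the robot as it stands. The module is installed in compiled form; this text tells all that it offers.
- The arm moves only by the tool drive_tool, never from a script. Its arguments are lists of equal length, an entry for each row: "gripper": the closure, from 0 (fully open) to 1 (shut); "offset": the shift along the tool's x, y, z in m, a list of three; "turn": the turn about the tool's y in degrees. In form: {"gripper": [gripper, ...], "offset": [[tx, ty, tz], ...], "turn": [turn, ...]}. A call has 1 to 20 rows; each row shifts and turns the commanded pose from where the row before left it, along the tool's axes as they then stand; what a row does not reach is not made up. A row lasts 1/12 s, in which the tool goes at most 41.7 mm and 7.16 degrees, less where a joint would pass 70% of its speed; a pose out of reach is approached as far as the arm can. A call is refused whole if a number of a shift passes 0.0417 or a number of a turn 7.16, either way. A call with a gripper value outside its range is refused whole. The fingers move at their own pace and stop on an object; "force" is the grip in N (left out, the last holds). Time passes only in rows, so rows that do not move let the fingers close. It gives the time, the measured TCP pose, the force and the opening at its end, in the units of the state.
- ctrl.sense(): the state, without advancing time (a new reading comes with each control period).
- ctrl.capture(name): name is "scene" or "top"; returns (picture, depth): 400x640x3 uint8, red, green, blue; 400x640 float32, mm along the optical axis (not along the pixel's ray), 0 where there is no reading.
- ctrl.camera_params(name): a dict with "fovy" (degrees; the focal length in pixels is half the picture's height over the tangent of half this angle, whatever the lens; pixels are square), "cx", "cy" (the principal point, pixels), "distortion" ([k1, k2, p1, p2, k3] as OpenCV has them; the pictures are not rectified), "view" (4x4, takes a point from world to camera coordinates). Camera axes: x right, y down, z forward; pixel columns grow to the right and rows downward; lengths in mm; the calibration is good to about 2 mm. A picture is of the moment at which its call begins. camera_params takes no time and is no camera call.
- ctrl.finish_job(): hands the job in, once; it reports no verdict.
Trained networks look in the newest picture that a camera, given by its name, has taken for a name from the list of things; names that differ only in an ending like _2 or _b are one class to them, and where a whole thing is asked for, a point or a joint stands for the part that bears it (a point fixed in the world has none). Each returns a list of dicts, best first, with "score" (0 to 1); they miss things now and then, are a little off and sometimes report something else, mostly with a low value. They report only what shows in the picture. A call takes as long as a camera call.
- ctrl.boxes_of(camera, query): "centre" ([x, y, z] in mm, in the coordinates of the camera as it stood for that picture, good to about 4 mm: the middle of the surface that is visible of it).
- ctrl.regions_of(camera, query): "mask" (400x640 bool, what is visible of it).
- ctrl.pinpoint(camera, query): "centre" ([x, y, z] in mm, in the coordinates of the camera as it stood for that picture, good to about 4 mm: a listed point, or the origin of a listed thing).
The state is a dict: "time_s": time; "joints": joint angles; "dq": joint speeds; "tau": joint torques, N m; "eef_pos": TCP position; "ee_rot": TCP orientation; "force": force on the tool from outside, world axes, zero at the start; "wrist_torque": the same for the moment, N m; "grip_width": opening from 0.0 (shut) to 1.0 (fully open).
Only numpy, scipy, OpenCV 4.12 (cv2) and the standard library are available. Lean on these libraries where they do the work, as an engineer would, in place of code of your own. Each camera call takes 0.05 s, during which the arm holds its last target.

## Working session

There is one attempt and no reset: what is moved stays moved. The work goes in short steps, Python scripts to look and compute and a tool call to move; the robot and the scene stay as the last step left them, time stands still between calls to the robot, and variables do not carry over. Pictures are saved under pics/ and viewed, and the job is handed in when it is done.

Besides the shell and the picture viewer there is one more tool, called after ">>>" by a JSON object that holds its "api" and its "payload". drive_tool: Moves the arm, as the interface text tells. Its arguments: {"type":"object","properties":{"gripper":{"type":"array","items":{"type":"number"}},"offset":{"type":"array","items":{"type":"array","items":{"type":"number"}}},"turn":{"type":"array","items":{"type":"number"}},"force":{"type":"number"}},"required":["gripper","offset","turn"]}

```bash
mkdir -p pics; cat > h.py <<'E'
import numpy as np, cv2
from rig import ctrl
from scipy.spatial.transform import Rotation as R
def K(c):
    p=ctrl.camera_params(c); f=200/np.tan(np.radians(p['fovy'])/2)
    return np.array([[f,0,p['cx']],[0,f,p['cy']],[0,0,1.]]),np.array(p['distortion'],float),np.array(p['view'])
def c2w(c,X):
    V=K(c)[2]; return (np.linalg.inv(V)@np.append(X,1))[:3]
def px(c,P):
    k,d,V=K(c); P=np.atleast_2d(P).astype(float)
    rv=cv2.Rodrigues(V[:3,:3])[0]
    return cv2.projectPoints(P,rv,V[:3,3],k,d)[0].reshape(-1,2)
def cloud(c,dep):
    k,d,V=K(c); h,w=dep.shape
    u,v=np.meshgrid(np.arange(w),np.arange(h))
    n=cv2.undistortPoints(np.stack([u,v],-1).reshape(-1,1,2).astype(float),k,d).reshape(h,w,2)
    P=np.dstack([n[...,0]*dep,n[...,1]*dep,dep])
    Vi=np.linalg.inv(V); W=P@Vi[:3,:3].T+Vi[:3,3]; W[dep==0]=np.nan
    return W
def save(n,im,roi=None,s=1):
    if roi: im=im[roi[1]:roi[3],roi[0]:roi[2]]
    im=cv2.resize(im,None,fx=s,fy=s,interpolation=cv2.INTER_CUBIC)
    cv2.imwrite('pics/'+n+'.png',im[...,::-1])
E
python3 - <<'E'
from h import *
np.set_printoptions(precision=1,suppress=True)
print(ctrl.sense(), ctrl.grip_depth)
for c in('scene','top'):
    im,d=ctrl.capture(c); save(c+'0',im); np.save(c+'0.npy',d); cv2.imwrite(c+'0raw.png',im[...,::-1])
    V=K(c)[2]; print(c,'cam pos',np.linalg.inv(V)[:3,3],K(c)[0][0,0],K(c)[1])
    for q in ['centrifuge','hub_seat','rotor','rotor_bar','lid_hinge','lid_lip','spindle_tip','stud_plane','box_edge','timer','tape_roll','slide_box','black_canister']:
        r=ctrl.pinpoint(c,q)[:2]
        print(q,[(round(x['score'],2),c2w(c,x['centre'])) for x in r])
print(ctrl.sense()['time_s'])
E
```

```text
{'time_s': 0.0, 'joints': array([ 1.1,  0.3,  1.5,  0. ,  1.3, -0.2]), 'dq': array([-0., -0.,  0.,  0., -0., -0.]), 'tau': array([ -0. , -41.2, -26. ,  -0. ,   0. ,  -0. ]), 'eef_pos': array([149.9, 502.9, 230.7]), 'ee_rot': array([-0.6,  0.6,  0.4, -0.4]), 'force': array([ 0.3, -0.5,  0.1]), 'wrist_torque': array([-0. , -0. ,  0.1]), 'grip_width': 1.0031180867947305} 18.700000000000003
scene cam pos [-103.2 -689.7 1146.8] 502.52681352586904 [-0.1  0.   0.   0.   0. ]
centrifuge [(0.92, array([429.6, 262.7,   0.6])), (0.47, array([ 601.5, -387.9,    0.8]))]
hub_seat [(0.84, array([424.5, 267.1,  49.1]))]
rotor [(0.62, array([ 526.3, -179.7,    0.7]))]
rotor_bar [(0.69, array([ 525.9, -181.1,   45.2]))]
lid_hinge [(0.71, array([525.7, 256.9,  91.9])), (0.52, array([ 599.5, -390. ,    2.8]))]
lid_lip [(0.68, array([578.6, 257.4, 289.6])), (0.62, array([424.3, 264.8,  60. ]))]
spindle_tip [(0.62, array([427.3, 270.6,  72.4])), (0.57, array([565.9,  26.8,  -0.9]))]
stud_plane [(0.96, array([424. , 269.7,  59.4])), (0.74, array([426.1, 264.8,  50.9]))]
box_edge [(0.63, array([426.4, -46.4
[... 435 characters left out ...]
1, array([429.5, 266.3,  47. ])), (0.62, array([426.2, 262.7,  -2.7]))]
rotor [(0.93, array([ 525.1, -183.7,   -0. ]))]
rotor_bar [(0.8, array([ 526.8, -186.6,   45.2]))]
lid_hinge [(0.97, array([524.4, 256.8,  87.6]))]
lid_lip []
spindle_tip [(0.75, array([426.9, 263.9,  67.1])), (0.61, array([423.9, 263.8,  56.5]))]
stud_plane [(0.78, array([423.1, 263.7,  51.9])), (0.58, array([426. , 263.1,  -1.8]))]
box_edge [(0.64, array([427. , -53.8,  95.8]))]
timer [(0.58, array([564.9,  21. ,   0.2]))]
tape_roll [(0.66, array([675.5,  -1.1,   1.1]))]
slide_box [(0.96, array([ 601.7, -392.2,    0. ]))]
black_canister [(0.97, array([ 500.8, -501.8,   -1.3])), (0.52, array([564.5,  22.1,  -1. ]))]
1.4
```

```bash
python3 - <<'E'
import cv2
a=cv2.imread('scene0raw.png');b=cv2.imread('top0raw.png')
cv2.imwrite('pics/scene_a.png',a)
cv2.imwrite('pics/top_a.png',b)
E
```

```text
(no output)
```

View pics/scene0.png

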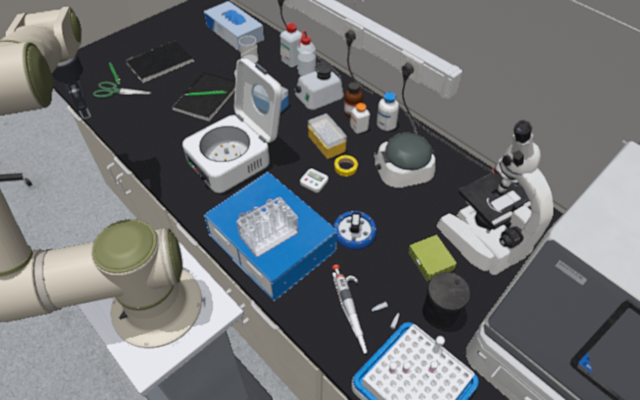

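View pics/top0.png

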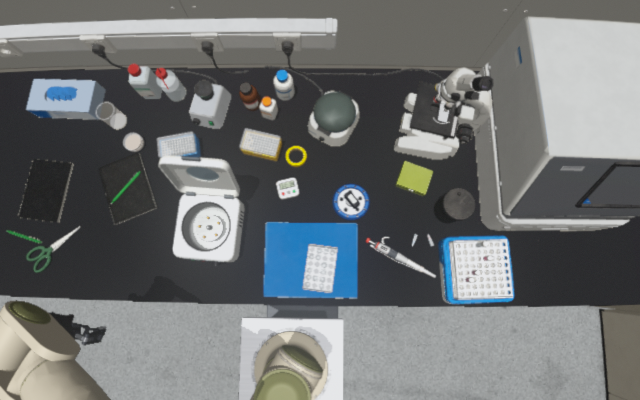

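```bash
python3 - <<'E'
import cv2,numpy as np
a=cv2.imread('scene0raw.png');b=cv2.imread('top0raw.png')
def z(im,x,y,r): return cv2.resize(im[y-r:y+r,x-r:x+r],(390,390),interpolation=cv2.INTER_CUBIC)
cv2.imwrite('pics/zoomA.png',np.hstack([z(b,208,227,24),z(b,351,201,24)]))
cv2.imwrite('pics/zoomB.png',np.hstack([z(a,228,153,24),z(a,355,229,24)]))
E
```

```text
(no output)
```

View pics/zoomA.png

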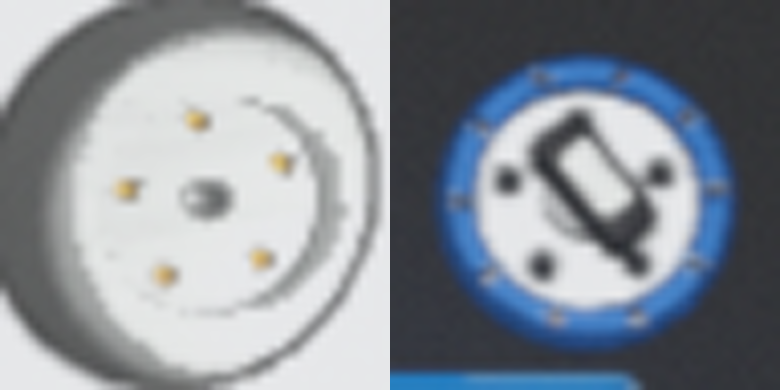

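View pics/zoomB.png

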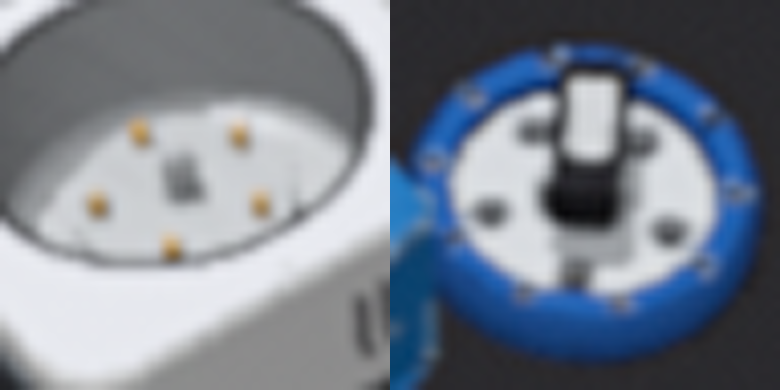

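```bash
cat > fit.py <<'E'
from h import *
from scipy.optimize import least_squares
np.set_printoptions(precision=2,suppress=True)
a=cv2.imread('scene0raw.png').astype(float);b=cv2.imread('top0raw.png').astype(float)
def un(x0,y0,L): return np.array([[x0-24+(x+.5)/8.125-.5,y0-24+(y+.5)/8.125-.5] for x,y in L])
def ref(im,P,w):
    o=[]
    for x,y in P:
        xs,ys=np.meshgrid(np.arange(int(x)-2,int(x)+4),np.arange(int(y)-2,int(y)+4))
        W=w(im[ys,xs]); W=W*((xs-x)**2+(ys-y)**2<9)
        o.append([(xs*W).sum()/W.sum(),(ys*W).sum()/W.sum()])
    return np.array(o)
brass=lambda p: np.clip(p[...,2]-p[...,0]-25,0,None)
st=ref(b,un(208,227,[(197,120),(281,163),(262,259),(165,276),(126,190)]),brass)
ss=ref(a,un(228,153,[(140,132),(239,135),(261,205),(172,250),(97,205)]),brass)
rt=un(351,201,[(508,180),(543,266),(638,265),(660,173)]) -[[390/8.125,0]]
rs=un(355,229,[(490,213),(669,233),(540,132),(638,141)]) -[[390/8.125,0]]
def fit(T,S,z,x0,lab):
    def pts(p):
        t=p[2]+np.arange(5)*2*np.pi/5
        return np.c_[p[0]+32*np.cos(t),p[1]+32*np.sin(t),np.full(5,z)]
    def res(p,use='ts',full=False):
        r=[]
        for c,M in(('top',T),('scene',S)):
            if c[0] not in use: continue
            q=px(c,pts(p))
            for m in M:
                r+=list((q-m)[np.argmin(((q-m)**2).sum(1))])
        return np.array(r)
    for use in('t','s','ts'):
        best=min((least_squares(res,[*x0,t],args=(use,)) for t in np.radians([0,18,36,54])),key=lambda s:s.cost)
        print(lab,use,best.x[:2],np.degrees(best.x[2])%72,'rms px',np.sqrt(2*best.cost/len(best.fun)))
fit(st,ss,52,(427,264),'studs')
fit(rt,rs,9,(526,-183),'rotor')
E
python3 fit.py
```

```text
studs t [426.72 263.35] 10.345876870347325 rms px 0.05547390631185158
studs s [426.31 265.29] 10.601684310722206 rms px 0.11727322526442233
studs ts [426.4  264.16] 10.459334877377502 rms px 0.22824288972753806
rotor t [ 523.18 -184.42] 3.1409196178992542 rms px 0.14043851462229473
rotor s [ 525.25 -180.71] 2.958158878137974 rms px 0.35240315135003886
rotor ts [ 524.11 -182.53] 3.6515360886689763 rms px 0.5259299533204715
```

```bash
python3 - <<'E'
from h import *
np.set_printoptions(precision=3,suppress=True)
s=ctrl.sense(); q=s['ee_rot']; M=R.from_quat([q[1],q[2],q[3],q[0]]).as_matrix(); print(M,s['eef_pos'])
x=M[:,0]; print('jaw deg',np.degrees(np.arctan2(x[1],x[0])), np.degrees(s['joints']))
A=cloud('scene',np.load('scene0.npy')).reshape(-1,3);B=cloud('top',np.load('top0.npy')).reshape(-1,3)
for n,C in(('s',A),('t',B)):
    C=C[~np.isnan(C[:,0])]
    # blue ring centre? lid points
    m=(C[:,0]>470)&(C[:,0]<640)&(C[:,1]>165)&(C[:,1]<350)&(C[:,2]>100)
    D=C[m]
    for z in range(100,310,20):
        d=D[(D[:,2]>=z)&(D[:,2]<z+20)]
        if len(d): print(n,z,len(d),'x',np.percentile(d[:,0],[5,50,95]),'y',d[:,1].min(),d[:,1].max())
    m=(C[:,0]>590)&(C[:,0]<800)&(C[:,1]>100)&(C[:,1]<420)&(C[:,2]>20)
    D=C[m]
    for xx in range(590,800,20):
        d=D[(D[:,0]>=xx)&(D[:,0]<xx+20)]
        if len(d): print(n,'behind x',xx,len(d),'zmax',d[:,2].max(),'y',d[:,1].min(),d[:,1].max())
    m=(C[:,0]<450)&(C[:,0]>240)&(C[:,1]<80)&(C[:,1]>-190)&(C[:,2]>110)&(C[:,2]<220); D=C[m]; print('rack',D.min(0),D.max(0))
    m=(np.hypot(C[:,0]-524,C[:,1]+183)<25)&(C[:,2]>48); D=C[m]; print('bar top',len(D),D.mean(0)); 
    e=np.linalg.svd(D[:,:2]-D[:,:2].mean(0))[2][0]; print(np.degrees(np.arctan2(e[1],e[0])))
for c in('scene','top'):
    t=np.radians(219); cc=np.array([524.1,-182.5,56]); d=np.array([np.cos(t),np.sin(t),0]);n=np.array([-d[1],d[0],0])
    im=cv2.imread(c+'0raw.png')[...,::-1]
    print(c,px(c,[cc+28*d,cc-28*d,cc+13*n,cc-13*n]))
E
```

```text
[[ 0.286 -0.    -0.958]
 [ 0.958 -0.     0.286]
 [-0.    -1.     0.   ]] [150.03  503.103 231.28 ]
jaw deg 73.39712655034104 [ 60.596  17.929  85.813  -0.     76.262 -12.801]
s 100 240 x [529.703 550.268 556.147] y 165.0407563456131 349.93843154209173
s 120 220 x [539.669 555.191 560.73 ] y 165.20390386948623 349.8857562257973
s 140 232 x [541.287 559.949 565.043] y 165.0356383403472 349.67313147221023
s 160 232 x [547.454 564.404 568.992] y 165.07567151391595 349.8528493439961
s 180 219 x [557.697 568.305 573.289] y 165.80566516462875 349.7683540655088
s 200 238 x [558.566 572.078 576.915] y 165.2881946399358 349.8200751585606
s 220 241 x [558.68  575.158 580.807] y 165.7657419617633 349.81052993694914
s 240 139 x [562.538 576.989 582.8  ] y 166.76969846193037 349.6520555518297
s 260 228 x [557.18  569.588 583.244] y 165.16982945256098 349.23833490381196
s 280 133 x [558.99  570.694 578.497] y 170.66889002659673 334.2599278229294
s behind x 590 1 zmax 270.72792124271393 y 321.60359940667774 321.60359940667774
s behind x 650 34 zmax 76.3120291374214 y 100.40106160182802 130.958632366
[... 1590 characters left out ...]
336 419.7999265984389
t behind x 710 285 zmax 75.23861393440939 y 102.04591141195 419.6112939839832
t behind x 730 114 zmax 73.83219629699965 y 100.008963706865 386.91708621894816
t behind x 750 2 zmax 68.0373120003369 y 159.55037303522948 162.5921547692189
t behind x 770 212 zmax 77.3659266840159 y 257.9395299229128 341.6701260115531
t behind x 790 131 zmax 84.00468833211676 y 254.8153879381336 356.3247753488848
rack [ 240.68  -130.433  110.138] [370.495 -40.334 187.592]
bar top 120 [ 523.111 -181.663   55.229]
-140.4503744820899
scene [[354.572 227.974]
 [356.315 211.323]
 [360.27  220.058]
 [350.647 219.026]]
top [[356.996 205.033]
 [345.721 191.345]
 [354.534 195.657]
 [348.136 200.679]]
```

```bash
cat > plan.py <<'E'
import sys,json
from h import *
def phi():
    s=ctrl.sense(); q=s['ee_rot']; M=R.from_quat([q[1],q[2],q[3],q[0]]).as_matrix()
    return np.degrees(np.arctan2(M[1,0],M[0,0])),np.array(s['eef_pos'])
def plan(wps,grip,start=None,ramp=True):
    """wps: list of (x,y,z,phi,nrows); emits rounded rows with closed-loop rounding"""
    f,p=start if start else phi(); p=np.array(p,float); out=[]
    for x,y,z,pf,n in wps:
        p0=p.copy();f0=f
        for i in range(1,n+1):
            s=i/n
            if ramp: s=s*s*(3-2*s)
            tgt=p0+s*(np.array([x,y,z])-p0); tf=f0+s*(pf-f0)
            d=tgt-p; c,sn=np.cos(np.radians(f)),np.sin(np.radians(f))
            o=np.round(np.array([d[0]*c+d[1]*sn,-d[2],-d[0]*sn+d[1]*c])/1000,4)
            t=round(-(tf-f),1)
            p=p+1000*np.array([o[0]*c-o[2]*sn,o[0]*sn+o[2]*c,-o[1]]); f=f-t
            out.append((o.tolist(),t))
    for k in range(0,len(out),20):
        ch=out[k:k+20]
        print('{"gripper":',json.dumps([grip]*len(ch)),', "offset":',json.dumps([c[0] for c in ch]),', "turn":',json.dumps([c[1] for c in ch]),'}')
    print('end',p.round(1),round(f,2)); return p,f
E
python3 - <<'E'
from plan import *
print(phi())
p,f=plan([(523.5,-182.3,180,-50.5,40)],0.35)
E
```

```text
(np.float64(73.39712655034104), array([150.03029195, 503.10252937, 231.27992433]))
{"gripper": [0.35, 0.35, 0.35, 0.35, 0.35, 0.35, 0.35, 0.35, 0.35, 0.35, 0.35, 0.35, 0.35, 0.35, 0.35, 0.35, 0.35, 0.35, 0.35, 0.35] , "offset": [[-0.001, 0.0001, -0.001], [-0.003, 0.0003, -0.003], [-0.0047, 0.0004, -0.005], [-0.0064, 0.0006, -0.0068], [-0.0077, 0.0008, -0.0088], [-0.0088, 0.0009, -0.0107], [-0.0097, 0.0011, -0.0127], [-0.0101, 0.0011, -0.0146], [-0.0104, 0.0013, -0.0167], [-0.0102, 0.0014, -0.0185], [-0.0097, 0.0015, -0.0205], [-0.0089, 0.0016, -0.0223], [-0.0078, 0.0016, -0.0239], [-0.0064, 0.0017, -0.0254], [-0.0046, 0.0018, -0.0266], [-0.0027, 0.0019, -0.0277], [-0.0006, 0.0018, -0.0283], [0.0016, 0.0019, -0.0288], [0.004, 0.0019, -0.0288], [0.0063, 0.0019, -0.0286]] , "turn": [0.2, 0.7, 1.1, 1.5, 1.8, 2.2, 2.6, 2.8, 3.1, 3.4, 3.6, 3.8, 4.0, 4.1, 4.3, 4.4, 4.5, 4.6, 4.6, 4.6] }
{"gripper": [0.35, 0.35, 0.35, 0.35, 0.35, 0.35, 0.35, 0.35, 0.35, 0.35, 0.35, 0.35, 0.35, 0.35, 0.35, 0.35, 0.35, 0.35, 0.35, 0.35] , "offset": [[0.0086, 0.002, -0.0279], [0.0108, 0.0019, -0.027], [0.0128, 0.0019, -0.0258], [0.0147, 0.0018, -0.0244], [0.0161, 0.0019, -0.0226], [0.0173, 0.0017, -0.0207], [0.0183, 0.0018, -0.0188], [0.0187, 0.0016, -0.0167], [0.019, 0.0016, -0.0147], [0.0188, 0.0015, -0.0126], [0.0183, 0.0014, -0.0107], [0.0175, 0.0012, -0.0089], [0.0163, 0.0012, -0.0072], [0.0149, 0.0011, -0.0057], [0.0131, 0.0009, -0.0044], [0.0113, 0.0007, -0.0033], [0.009, 0.0007, -0.0023], [0.0067, 0.0004, -0.0015], [0.0041, 0.0003, -0.0009], [0.0014, 0.0001, -0.0003]] , "turn": [4.7, 4.6, 4.6, 4.5, 4.4, 4.3, 4.1, 4.0, 3.8, 3.6, 3.4, 3.1, 2.8, 2.6, 2.2, 1.8, 1.5, 1.1, 0.7, 0.2] }
end [ 523.4 -182.3  180. ] -50.5
```

>>> {"api": "drive_tool", "payload": {"gripper": [0.35,0.35,0.35,0.35,0.35,0.35,0.35,0.35,0.35,0.35,0.35,0.35,0.35,0.35], "offset": [[-0.006,0,-0.006],[-0.012,0,-0.012],[-0.018,0,-0.018],[-0.022,0,-0.022],[-0.022,0,-0.022],[-0.022,0,-0.022],[-0.022,0,-0.022],[-0.022,0,-0.022],[-0.022,0,-0.022],[-0.022,0,-0.022],[-0.022,0,-0.022],[-0.022,0,-0.022],[-0.022,0,-0.022],[-0.022,0,-0.022]], "turn": [0,0,0,0,0,0,0,0,0,0,0,0,0,0]}}

```text
time_s: 2.57
eef_pos: [337.2, 155.5, 231.4]
ee_rot: [-0.567, 0.567, 0.423, -0.422]
force: [1.0, 0.6, -0.6]
grip_width: 0.654
```

>>> {"api": "drive_tool", "payload": {"gripper": [0.35,0.35,0.35,0.35,0.35,0.35,0.35,0.35,0.35,0.35,0.35,0.35,0.35,0.35], "offset": [[-0.022,0,-0.022],[-0.022,0,-0.022],[-0.022,0,-0.022],[-0.022,0,-0.022],[-0.022,0,-0.022],[-0.022,0,-0.022],[-0.022,0,-0.022],[-0.022,0,-0.022],[-0.022,0,-0.022],[-0.022,0,-0.022],[-0.016,0,-0.019],[-0.018,0,-0.018],[-0.012,0,-0.012],[-0.006,0,-0.006]], "turn": [0,0,0,0,0,0,0,0,0,0,0,0,0,0]}}

```text
time_s: 3.73
eef_pos: [522.9, -184.0, 230.9]
ee_rot: [0.567, -0.567, -0.422, 0.422]
force: [-0.1, 0.4, 0.9]
grip_width: 0.653
```

>>> {"api": "drive_tool", "payload": {"gripper": [0.35,0.35,0.35,0.35,0.35,0.35,0.35,0.35,0.35,0.35,0.35,0.35,0.35,0.35,0.35,0.35,0.35,0.35], "offset": [[0,0.004,0],[0,0.007,0],[0,0.007,0],[0,0.007,0],[0,0.007,0],[0,0.007,0],[0,0.007,0],[0,0.007,0],[0,0.007,0],[0,0.007,0],[0,0.007,0],[0,0.007,0],[0,0.007,0],[0,0.007,0],[0,0.007,0],[0,0.007,0],[0,0.007,0],[0,0.004,0]], "turn": [5,7,7,7,7,7,7,7,7,7,7,7,7,7,7,7,7,7]}}

```text
time_s: 5.23
eef_pos: [522.1, -181.5, 110.8]
ee_rot: [0.638, -0.638, 0.304, -0.304]
force: [0.7, -0.1, 0.7]
grip_width: 0.648
```

```bash
python3 - <<'E'
from plan import *
print(phi(), ctrl.sense()['grip_width'],ctrl.sense()['joints'])
for c in('scene','top'):
    im,d=ctrl.capture(c); cv2.imwrite(c+'1raw.png',im[...,::-1])
a=cv2.imread('scene1raw.png');b=cv2.imread('top1raw.png')
def z(im,x,y,r): return cv2.resize(im[y-r:y+r,x-r:x+r],(390,390),interpolation=cv2.INTER_CUBIC)
cv2.imwrite('pics/z1.png',np.hstack([z(a,355,215,45),z(b,351,201,45)]))
print(ctrl.sense()['time_s'])
E
```

```text
(np.float64(-50.93105690929861), array([ 522.12307377, -181.48609592,  110.75940755])) 0.6484135634366709 [-5.46509729e-01  4.94578958e-01  1.56640385e+00  1.38379506e-06
  1.08165941e+00  3.42404081e-01]
5.3333
```

View pics/z1.png

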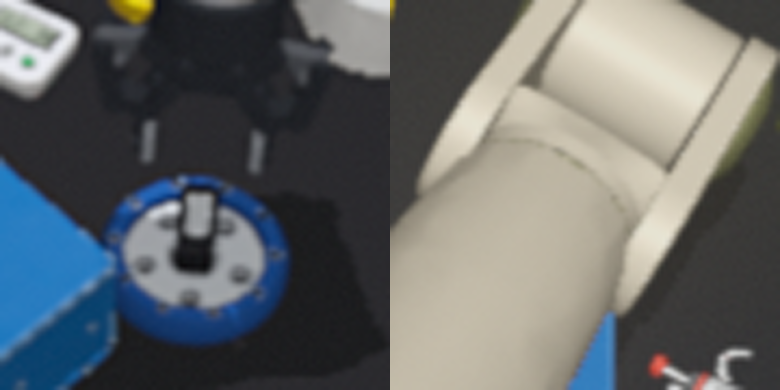

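>>> {"api": "drive_tool", "payload": {"gripper": [0.35,0.35,0.35,0.35,0.35,0.35,0.35,0.35,0.35,0.35], "offset": [[0.001,0.006,0],[0,0.012,0],[0,0.014,0],[0,0.014,0],[0,0.014,0],[0,0.012,0],[0,0.009,0],[0,0.006,0],[0,0.0035,0],[0,0,0]], "turn": [0,0,0,0,0,0,0,0,0,0]}}

```text
time_s: 6.17
eef_pos: [523.3, -182.7, 20.5]
ee_rot: [0.639, -0.639, 0.302, -0.302]
force: [-0.6, -0.2, -0.4]
grip_width: 0.649
```

>>> {"api": "drive_tool", "payload": {"gripper": [0.5,0.6,0.7,0.8,0.9,0.9,0.9,0.9], "offset": [[0,0,0],[0,0,0],[0,0,0],[0,0,0],[0,0,0],[0,0,0],[0,0,0],[0,0,0]], "turn": [0,0,0,0,0,0,0,0], "force": 50}}

```text
time_s: 6.83
eef_pos: [523.7, -182.8, 21.7]
ee_rot: [-0.639, 0.639, -0.302, 0.302]
force: [-1.1, 1.4, 5.3]
grip_width: 0.342
```

>>> {"api": "drive_tool", "payload": {"gripper": [0.9,0.9,0.9,0.9,0.9,0.9,0.9], "offset": [[0,0,0],[0,-0.003,0],[0,-0.006,0],[0,-0.01,0],[0,-0.01,0],[0,-0.006,0],[0,0,0]], "turn": [0,0,0,0,0,0,0]}}

```text
time_s: 7.42
eef_pos: [524.2, -183.2, 57.7]
ee_rot: [-0.639, 0.639, -0.301, 0.303]
force: [-0.6, 0.4, -4.7]
grip_width: 0.339
```

```bash
python3 - <<'E'
from plan import *
s=ctrl.sense(); print(phi(), s['grip_width'],s['force'],s['wrist_torque'])
c='scene'; im,d=ctrl.capture(c); cv2.imwrite('pics/s2.png',cv2.resize(im[165:265,295:415],(780,650))[...,::-1][:600])
E
```

```text
(np.float64(-50.60007452180343), array([ 524.23916107, -183.22477024,   57.69644831])) 0.33883814167745435 [-0.61822696  0.44790602 -4.7031302 ] [ 0.02795555 -0.04984142  0.01426904]
```

View pics/s2.png

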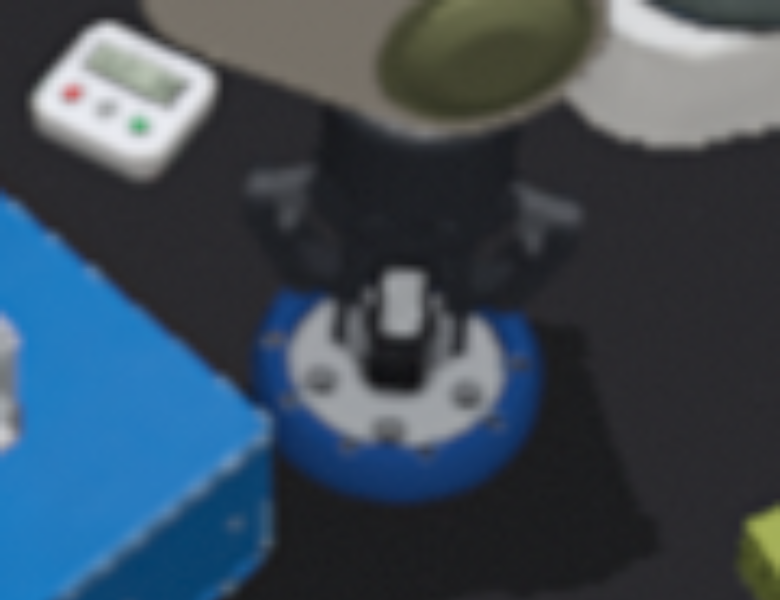

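>>> {"api": "drive_tool", "payload": {"gripper": [0.9,0.9,0.9,0.9,0.9,0.9,0.9,0.9,0.9,0.9,0.9,0.9], "offset": [[0,-0.005,0],[0,-0.009,0],[0,-0.013,0],[0,-0.015,0],[0,-0.015,0],[0,-0.015,0],[0,-0.015,0],[0,-0.015,0],[0,-0.013,0],[0,-0.009,0],[0,-0.006,0],[0,-0.002,0]], "turn": [0,0,0,0,0,0,0,0,0,0,0,0]}}

```text
time_s: 8.47
eef_pos: [523.6, -182.8, 188.7]
ee_rot: [-0.639, 0.639, -0.302, 0.303]
force: [-0.7, -0.2, -5.3]
grip_width: 0.341
```

>>> {"api": "drive_tool", "payload": {"gripper": [0.9,0.9,0.9,0.9,0.9,0.9,0.9,0.9,0.9,0.9,0.9,0.9], "offset": [[-0.005,0,0.0026],[-0.01,0,0.0051],[-0.015,0,0.0077],[-0.02,0,0.0102],[-0.02,0,0.0102],[-0.02,0,0.0102],[-0.02,0,0.0102],[-0.02,0,0.0102],[-0.02,0,0.0102],[-0.02,0,0.0102],[-0.02,0,0.0102],[-0.02,0,0.0102]], "turn": [0,0,0,0,0,0,0,0,0,0,0,0]}}

```text
time_s: 9.47
eef_pos: [471.7, 49.4, 187.2]
ee_rot: [-0.639, 0.639, -0.303, 0.302]
force: [0.3, 0.3, -5.2]
grip_width: 0.342
```

>>> {"api": "drive_tool", "payload": {"gripper": [0.9,0.9,0.9,0.9,0.9,0.9,0.9,0.9,0.9,0.9,0.9,0.9,0.9,0.9], "offset": [[-0.02,0,0.0102],[-0.02,0,0.0102],[-0.02,0,0.0102],[-0.02,0,0.0102],[-0.02,0,0.0102],[-0.02,0,0.0102],[-0.02,0,0.0102],[-0.018,0,0.0092],[-0.015,0,0.0077],[-0.01,0,0.0051],[-0.005,0,0.0026],[0,0,0],[0,0,0],[0,0,0]], "turn": [0,0,0,0,0,0,0,0,0,0,0,-2,-3,-2]}}

```text
time_s: 10.63
eef_pos: [427.6, 253.5, 187.5]
ee_rot: [-0.657, 0.657, -0.262, 0.262]
force: [-1.3, 0.3, -6.6]
grip_width: 0.342
```

```bash
python3 - <<'E'
from plan import *
s=ctrl.sense(); print(phi(), s['grip_width'],s['force'],s['wrist_torque'],s['joints'])
for c in('scene','top'):
    im,d=ctrl.capture(c); cv2.imwrite(c+'3raw.png',im[...,::-1]); np.save(c+'3.npy',d)
    f,p=phi(); q=px(c,[p])[0].astype(int); print(c,q)
    for n in ('rotor','rotor_bar'):
        r=ctrl.pinpoint(c,n)[:2]; print(n,[(round(x['score'],2),c2w(c,x['centre']).round(1)) for x in r])
    x,y=q
    cv2.imwrite(f'pics/{c}3.png',cv2.resize(im[y-45:y+45,x-60:x+60],(780,585),interpolation=cv2.INTER_CUBIC)[...,::-1])
print(ctrl.sense()['time_s'])
E
```

```text
(np.float64(-43.46512512415585), array([427.55050593, 253.52609477, 187.4587883 ])) 0.34181569297448705 [-1.28772978  0.29948169 -6.58168134] [-0.02639907 -0.06184361  0.02000439] [ 2.99176679e-01  2.92043417e-01  1.64526170e+00 -2.06148641e-04
  1.20509506e+00  1.05785993e+00]
scene [222 119]
rotor [(0.56, array([432.2, 252.8, 166.9]))]
rotor_bar [(0.94, array([430.1, 254.6, 211.7])), (0.68, array([422.6, 265.4,  50. ]))]
top [197 220]
rotor [(0.67, array([426.8, 254.5, 170.7]))]
rotor_bar [(0.62, array([428. , 250.3, 209.9]))]
10.9333
```

View pics/scene3.png

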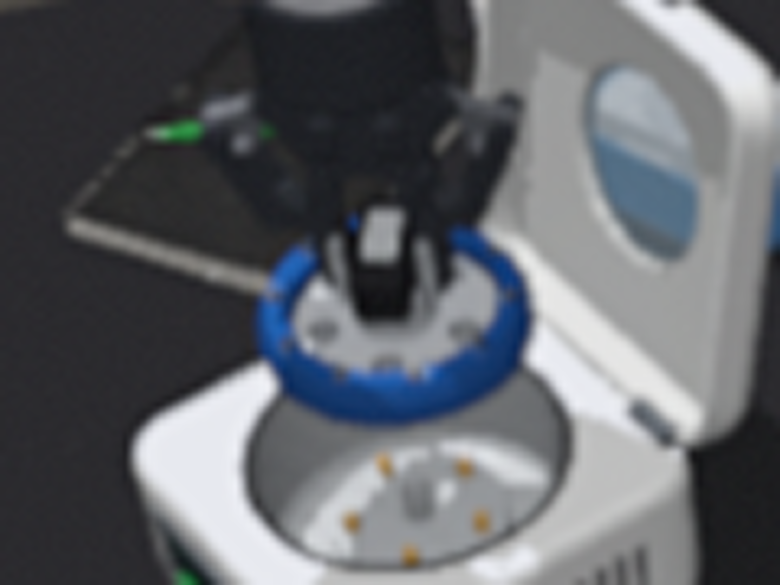

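View pics/top3.png

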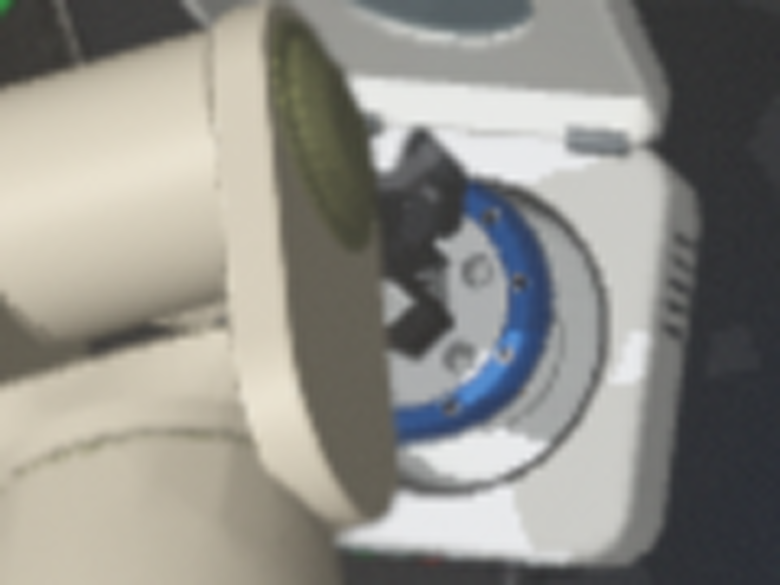

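```bash
cat >> fit.py <<'E'
print('--- held')
from plan import phi
f,p=phi(); print(f,p)
HS=np.array([[162+(x+.5)/6.5-.5,74+(y+.5)/6.5-.5] for x,y in[(322,330),(462,331),(387,364)]])
HT=np.array([[137+(x+.5)/6.5-.5,175+(y+.5)/6.5-.5] for x,y in[(477,270),(460,355)]])
def fit4(T,S,x0,lab,th=None):
    def res(p,bias=None):
        t=(p[3] if th is None else th)+np.arange(5)*2*np.pi/5
        P=np.c_[p[0]+32*np.cos(t),p[1]+32*np.sin(t),np.full(5,p[2])]
        r=[]
        for c,M in(('top',T),('scene',S)):
            q=px(c,P)
            for m in M: r+=list((q-m)[np.argmin(((q-m)**2).sum(1))])
        return np.array(r)
    b=min((least_squares(res,[*x0,t]) for t in np.radians([10,30,50])),key=lambda s:s.cost)
    print(lab,b.x[:3],np.degrees(b.x[3])%72,np.sqrt(2*b.cost/len(b.fun)));print(b.fun.reshape(-1,2)); return b.x
a1=fit4(st,ss,(427,264,52),'studs')
fit4(rt,rs,(525,-182,9),'rotor bench')
a2=fit4(HT,HS,(427,253.5,175),'held')
fit4(HT,HS,(427,253.5,175),'held fixed th',np.radians(f+270))
fit(HT,HS,175.5,(427,253.5),'held z fixed')
E
python3 fit.py
```

```text
studs t [426.72 263.35] 10.345876870347325 rms px 0.05547390631185158
studs s [426.31 265.29] 10.601684310722206 rms px 0.11727322526442233
studs ts [426.4  264.16] 10.459334877377502 rms px 0.22824288972753806
rotor t [ 523.18 -184.42] 3.1409196178992542 rms px 0.14043851462229473
rotor s [ 525.25 -180.71] 2.958158878137974 rms px 0.35240315135003886
rotor ts [ 524.11 -182.53] 3.6515360886689763 rms px 0.5259299533204715
--- held
-43.67015766830007 [427.83 253.62 187.7 ]
studs [425.87 263.11  54.05] 10.458880145291792 0.18811632325016367
[[-0.14  0.11]
 [-0.15  0.24]
 [-0.06  0.22]
 [-0.05  0.2 ]
 [-0.26  0.2 ]
 [ 0.3   0.26]
 [ 0.31 -0.08]
 [ 0.21 -0.03]
 [ 0.23 -0.1 ]
 [ 0.09 -0.15]]
rotor bench [ 521.78 -183.73   15.47] 3.126732269900464 0.27701510712551985
[[ 0.06  0.08]
 [-0.06  0.16]
 [-0.16 -0.2 ]
 [ 0.    0.16]
 [ 0.05 -0.04]
 [ 0.16 -0.14]
 [-0.7  -0.08]
 [ 0.7   0.23]]
held [426.22 250.99 181.24] 10.982354420712156 0.29873107879101635
[[-0.3   0.27]
 [-0.23  0.5 ]
 [ 0.29  0.  ]
 [ 0.43 -0.28]
 [ 0.22  0.18]]
held fixed th [426.5  251.03 181.04] 10.0 0.3042145208325522
[[-0.24  0.3 ]
 [-0.31  0.5 ]
 [ 0.35 -0.08]
 [ 0.46 -0.2 ]
 [ 0.17  0.18]]
held z fixed t [428.29 252.05] 10.4842490832512 rms px 0.04587137677708498
held z fixed s [428.69 256.9 ] 10.478976775651617 rms px 0.12783819780923794
held z fixed ts [428.41 254.19] 9.704154279248936 rms px 0.5223366121837802
```

>>> {"api": "drive_tool", "payload": {"gripper": [0.9,0.9,0.9,0.9,0.9,0.9,0.9,0.9,0.9,0.9,0.9,0.9,0.9], "offset": [[-0.002,0,0.0015],[-0.004,0,0.003],[-0.0023,0,0.0016],[0,0.004,0],[0,0.009,0],[0,0.013,0],[0,0.014,0],[0,0.014,0],[0,0.014,0],[0,0.012,0],[0,0.007,0],[0,0.004,0],[0,0,0]], "turn": [0,0,0,0,0,0,0,0,0,0,0,0,0]}}

```text
time_s: 12.02
eef_pos: [425.7, 263.7, 96.0]
ee_rot: [-0.656, 0.657, -0.263, 0.262]
force: [-0.4, -0.0, -5.4]
grip_width: 0.34
```

```bash
python3 - <<'E'
from plan import *
s=ctrl.sense(); print(phi(), s['grip_width'],s['force'],s['wrist_torque'])
for c in('scene',):
    im,d=ctrl.capture(c); cv2.imwrite(c+'4raw.png',im[...,::-1])
    x,y=229,145
    cv2.imwrite(f'pics/{c}4.png',cv2.resize(im[y-30:y+30,x-40:x+40],(800,600),interpolation=cv2.INTER_CUBIC)[...,::-1])
E
```

```text
(np.float64(-43.61182637963476), array([425.74611009, 263.71787348,  95.97547684])) 0.33971839414226185 [-0.42048061 -0.02701986 -5.35513837] [ 0.00722597 -0.05246872 -0.02097106]
```

View pics/scene4.png

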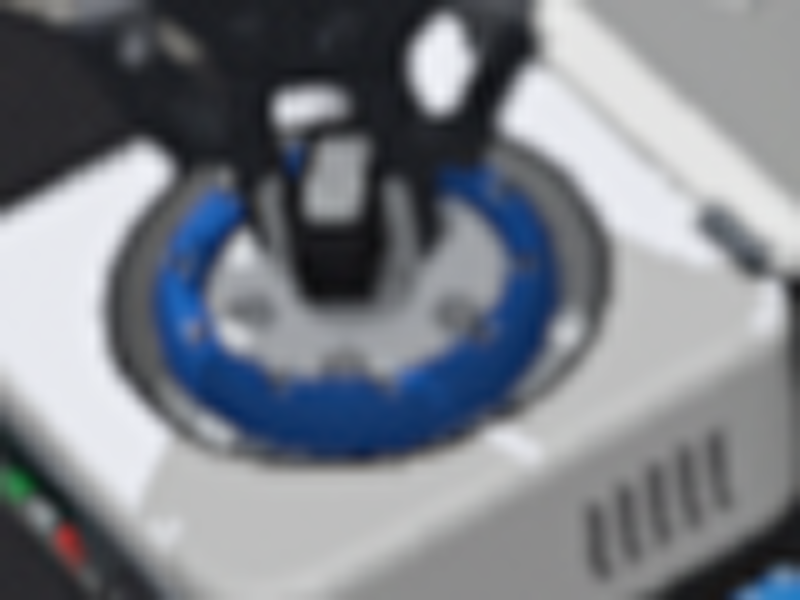

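>>> {"api": "drive_tool", "payload": {"gripper": [0.9,0.9,0.9,0.9,0.9,0.9], "offset": [[0,0.003,0],[0,0.004,0],[0,0.004,0],[0,0.003,0],[0,0.002,0],[0,0,0]], "turn": [0,0,0,0,0,0]}}

```text
time_s: 12.57
eef_pos: [425.9, 263.9, 80.4]
ee_rot: [-0.656, 0.657, -0.263, 0.262]
force: [-0.0, 0.9, -4.9]
grip_width: 0.339
```

```bash
python3 - <<'E'
from plan import *
s=ctrl.sense(); print(phi(), s['grip_width'],s['force'],s['wrist_torque'],s['time_s'])
E
```

```text
(np.float64(-43.61083478343502), array([425.93129828, 263.87564432,  80.3656771 ])) 0.33914846889337985 [-0.03909354  0.93986769 -4.90572919] [-0.01383309  0.00727802  0.00645049] 12.5667
```

>>> {"api": "drive_tool", "payload": {"gripper": [0.9,0.9,0.9,0.9,0.9], "offset": [[0,0.001,0],[0,0.001,0],[0,0.001,0],[0,0.001,0],[0,0,0]], "turn": [0,0,0,0,0]}}

```text
time_s: 12.98
eef_pos: [426.1, 264.0, 76.7]
ee_rot: [0.657, -0.656, 0.263, -0.263]
force: [0.9, 0.3, -4.8]
grip_width: 0.339
```

>>> {"api": "drive_tool", "payload": {"gripper": [0.9,0.9,0.9,0.9], "offset": [[0,0.001,0],[0,0.001,0],[0,0.001,0],[0,0,0]], "turn": [0,0,0,0]}}

```text
time_s: 13.32
eef_pos: [426.1, 263.9, 73.6]
ee_rot: [0.657, -0.657, 0.263, -0.263]
force: [0.4, 0.8, -4.6]
grip_width: 0.338
```

>>> {"api": "drive_tool", "payload": {"gripper": [0.9,0.9,0.9,0.9,0.9,0.9], "offset": [[0,0.001,0],[0,0.001,0],[0,0.001,0],[0,0.001,0],[0,0.001,0],[0,0,0]], "turn": [0,0,0,0,0,0]}}

```text
time_s: 13.82
eef_pos: [426.1, 263.9, 68.7]
ee_rot: [0.657, -0.656, 0.263, -0.263]
force: [1.3, 2.4, -4.9]
grip_width: 0.342
```

```bash
python3 - <<'E'
from plan import *
s=ctrl.sense(); print(phi(), s['grip_width'],s['force'],s['wrist_torque'],s['time_s'])
E
```

```text
(np.float64(-43.60932720984188), array([426.10111735, 263.93717001,  68.65531846])) 0.34167063555120447 [ 1.29742404  2.43313922 -4.86120608] [ 0.27416518 -0.16566138 -0.02962991] 13.8167
```

>>> {"api": "drive_tool", "payload": {"gripper": [0.9,0.9,0.9,0.9], "offset": [[-0.0002,0,0.0007],[0,0.001,0],[0,0.0005,0],[0,0,0]], "turn": [0,0,0,0]}}

```text
time_s: 14.15
eef_pos: [426.2, 264.4, 67.0]
ee_rot: [-0.656, 0.657, -0.263, 0.262]
force: [-0.3, -0.8, -5.3]
grip_width: 0.335
```

>>> {"api": "drive_tool", "payload": {"gripper": [0.9,0.9,0.9], "offset": [[0,0.0005,0],[0,0.0005,0],[0,0,0]], "turn": [0,0,0]}}

```text
time_s: 14.4
eef_pos: [426.4, 264.5, 66.3]
ee_rot: [-0.656, 0.657, -0.263, 0.263]
force: [-0.9, -0.5, -3.8]
grip_width: 0.338
```

Starting to bear on the seat; a little more.

>>> {"api": "drive_tool", "payload": {"gripper": [0.9,0.9,0.9], "offset": [[0,0.0005,0],[0,0.0005,0],[0,0,0]], "turn": [0,0,0]}}

```text
time_s: 14.65
eef_pos: [426.4, 264.6, 65.4]
ee_rot: [0.657, -0.657, 0.263, -0.263]
force: [-1.0, -0.8, -0.2]
grip_width: 0.337
```

>>> {"api": "drive_tool", "payload": {"gripper": [0.9,0.9,0.9], "offset": [[0,0.0005,0],[0,0.0005,0],[0,0,0]], "turn": [0,0,0]}}

```text
time_s: 14.9
eef_pos: [426.4, 264.6, 64.5]
ee_rot: [0.657, -0.657, 0.263, -0.263]
force: [-3.6, -1.4, 2.8]
grip_width: 0.335
```

>>> {"api": "drive_tool", "payload": {"gripper": [0.9,0.62,0.58,0.52,0.46,0.4,0.4,0.4], "offset": [[0,-0.0007,0],[0,0,0],[0,0,0],[0,0,0],[0,0,0],[0,0,0],[0,0,0],[0,0,0]], "turn": [0,0,0,0,0,0,0,0]}}

```text
time_s: 15.57
eef_pos: [426.4, 264.6, 65.0]
ee_rot: [0.657, -0.657, 0.263, -0.263]
force: [-0.2, -0.1, -0.2]
grip_width: 0.6
```

>>> {"api": "drive_tool", "payload": {"gripper": [0.4,0.4,0.4,0.4,0.4,0.4,0.4,0.4,0.4,0.4,0.4,0.4], "offset": [[0,-0.003,0],[0,-0.006,0],[0,-0.01,0],[0,-0.014,0],[0,-0.02,0],[0,-0.025,0],[0,-0.025,0],[0,-0.025,0],[0,-0.025,0],[0,-0.02,0],[0,-0.01,0],[0,0,0]], "turn": [0,0,0,0,0,0,0,0,0,0,0,0]}}

```text
time_s: 16.57
eef_pos: [427.0, 264.8, 250.5]
ee_rot: [0.658, -0.655, 0.261, -0.264]
force: [-0.6, 0.5, -0.7]
grip_width: 0.603
```

```bash
python3 - <<'E'
from plan import *
s=ctrl.sense(); print(phi(), s['grip_width'],s['force'],s['wrist_torque'],s['time_s'],s['joints'])
im,d=ctrl.capture('scene'); cv2.imwrite('scene5raw.png',im[...,::-1])
W=cloud('scene',d)
x,y=229,145
cv2.imwrite('pics/scene5.png',cv2.resize(im[y-50:y+40,x-50:x+70],(800,600),interpolation=cv2.INTER_CUBIC)[...,::-1])
m=ctrl.regions_of('scene','rotor')
if m:
    P=W[m[0]['mask']]; P=P[~np.isnan(P[:,0])]; print(len(P),np.percentile(P[:,2],[5,25,50,75,95,99]))
    # ring top
    r=np.hypot(P[:,0]-426,P[:,1]-264); 
    for k in range(6):
        t=np.degrees(np.arctan2(P[:,1]-264,P[:,0]-426))%360; q=(r>48)&(r<60)&(t//60==k); 
        if q.sum(): print(k*60,q.sum(),np.percentile(P[q,2],[50,90]))
E
```

```text
(np.float64(-43.60051661168093), array([427.01604431, 264.81080848, 250.51315938])) 0.602686738298115 [-0.59006952  0.46984021 -0.72688117] [-0.03121463 -0.01536686 -0.00213188] 16.5667 [ 3.21529771e-01  2.46386793e-01  1.53474779e+00 -1.92956925e-05
  1.35586306e+00  1.08250202e+00]
788 [ 53.25356014  56.93555925  65.21732827  71.50473516 102.75701137
 104.45135248]
0 25 [67.26729678 69.86907639]
60 31 [67.56901864 70.14578081]
120 43 [67.23586581 70.42188224]
180 23 [68.66567601 71.20674434]
240 18 [69.06500907 71.46860228]
300 51 [66.90158719 69.57798768]
```

View pics/scene5.png

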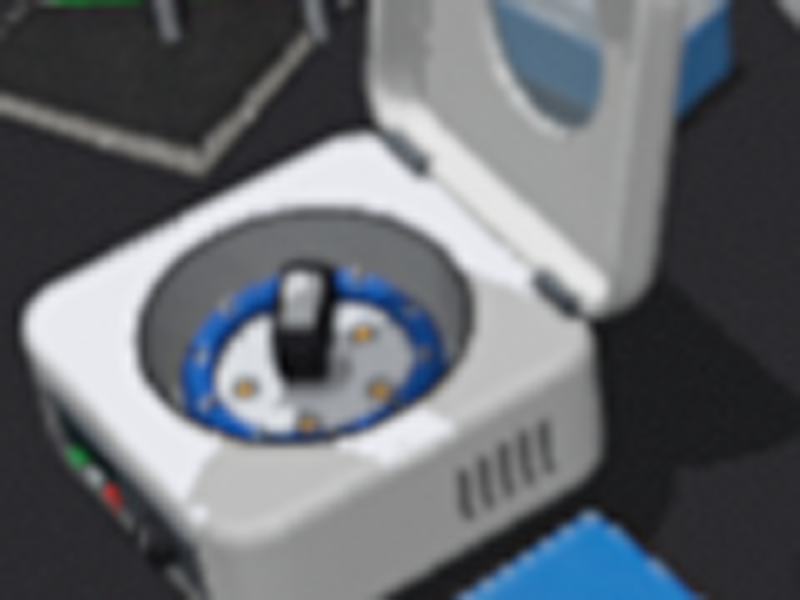

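>>> {"api": "drive_tool", "payload": {"gripper": [1,1,1,1,1,1,1,1], "offset": [[0,-0.006,0],[0,-0.012,0],[0,-0.016,0],[0,-0.017,0],[0,-0.016,0],[0,-0.012,0],[0,-0.006,0],[0,0,0]], "turn": [-4,-6,-6,-6,-6,-6,-5.6,0]}}

```text
time_s: 17.33
eef_pos: [426.5, 264.6, 332.8]
ee_rot: [-0.707, 0.707, -0.024, 0.023]
force: [-0.4, 0.8, 0.8]
grip_width: 0.004
```

```bash
python3 - <<'E'
from plan import *
s=ctrl.sense(); print(phi(), s['grip_width'],s['force'],s['time_s'],s['joints'])
A=cloud('scene',np.load('scene0.npy')).reshape(-1,3);B=cloud('top',np.load('top0.npy')).reshape(-1,3)
for C in(A,B):
    m=(C[:,0]>470)&(C[:,0]<640)&(C[:,1]>165)&(C[:,1]<350)&(C[:,2]>235); D=C[m]; print(D[:,2].max(),D[:,0].max(),D[np.argsort(-D[:,2])[:8]].round(), D[np.argsort(-D[:,0])[:8]].round())
E
```

```text
(np.float64(-3.809000557840643), array([426.52446625, 264.6091608 , 332.79152168])) 0.004100627897158282 [-0.44316134  0.76524018  0.78024892] 17.3333 [ 3.21451969e-01  2.09327503e-01  1.37034749e+00 -1.09281350e-05
  1.56216727e+00  3.87931654e-01]
294.29508743182123 591.5632938050702 [[578. 270. 294.]
 [575. 249. 294.]
 [577. 260. 294.]
 [574. 238. 293.]
 [572. 228. 293.]
 [575. 275. 293.]
 [577. 273. 293.]
 [579. 266. 293.]] [[592. 322. 271.]
 [587. 311. 275.]
 [587. 325. 275.]
 [586. 333. 275.]
 [586. 305. 275.]
 [586. 238. 270.]
 [586. 300. 275.]
 [585. 317. 276.]]
290.78656101831723 588.601200678567 [[579. 262. 291.]
 [576. 239. 290.]
 [579. 239. 290.]
 [579. 268. 290.]
 [577. 247. 290.]
 [579. 265. 289.]
 [579. 260. 289.]
 [577. 260. 289.]] [[589. 309. 269.]
 [589. 325. 269.]
 [589. 333. 269.]
 [588. 306. 269.]
 [588. 330. 270.]
 [588. 322. 270.]
 [588. 314. 270.]
 [588. 319. 271.]]
```

>>> {"api": "drive_tool", "payload": {"gripper": [1,1,1,1,1,1,1,1,1,1,1,1,1], "offset": [[0.006,0,0],[0.012,0,0],[0.018,0,0],[0.02,0,0],[0.02,0,0],[0.02,0,0],[0.02,0,0],[0.02,0,0],[0.02,0,0],[0.02,0,0],[0.018,0,0],[0.012,0,0],[0.006,0,0]], "turn": [0,0,0,0,0,0,0,0,0,0,0,0,0]}}

```text
time_s: 18.42
eef_pos: [639.4, 249.1, 329.9]
ee_rot: [-0.706, 0.707, -0.027, 0.025]
force: [-0.6, 0.3, -0.7]
grip_width: 0.001
```

```bash
python3 - <<'E'
from plan import *
s=ctrl.sense(); print(phi(), s['grip_width'],s['force'],s['time_s'],s['joints'])
im,d=ctrl.capture('scene'); save('s6',im,(120,0,440,240),2.4)
E
```

```text
(np.float64(-4.24532851142661), array([639.4344705 , 249.07663406, 329.86679956])) 0.0005764067071383582 [-0.56139032  0.25112399 -0.72799832] 18.4167 [ 2.01206680e-01  6.93511067e-01  6.63181215e-01 -1.61847246e-04
  1.78866172e+00  2.75264855e-01]
```

View pics/s6.png

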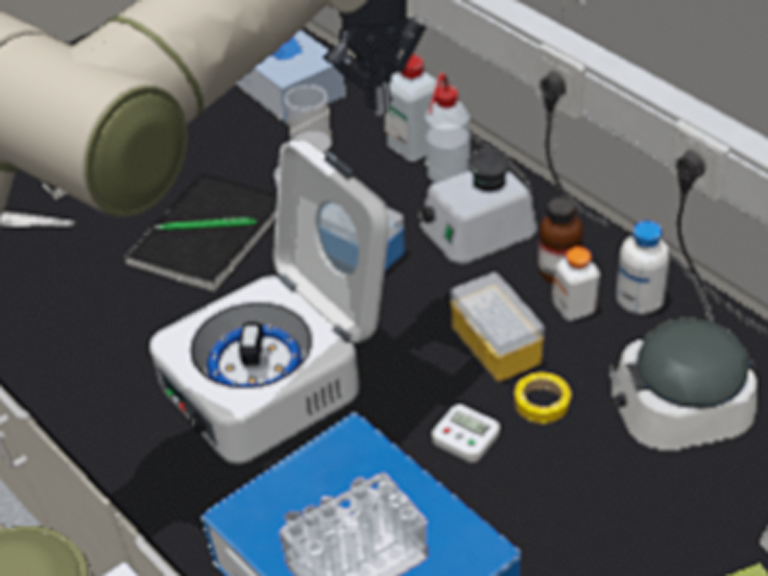

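>>> {"api": "drive_tool", "payload": {"gripper": [1,1,1,1,1,1,1,1], "offset": [[0,0.006,0],[0,0.012,0],[0,0.015,0],[0,0.015,0],[0,0.014,0],[0,0.01,0],[0,0.004,0],[0,0,0]], "turn": [0,0,0,0,0,0,0,0]}}

```text
time_s: 19.13
eef_pos: [637.4, 249.8, 255.9]
ee_rot: [-0.707, 0.707, -0.026, 0.024]
force: [-0.3, -0.5, -0.9]
grip_width: -0.001
```

>>> {"api": "drive_tool", "payload": {"gripper": [1,1,1,1,1,1,1,1,1,1], "offset": [[-0.004,0,0],[-0.006,0,0],[-0.006,0,0],[-0.006,0,0],[-0.006,0,0],[-0.006,0,0],[-0.006,0,0],[-0.006,0,0],[-0.006,0,0],[-0.004,0,0]], "turn": [0,0,0,0,0,0,0,0,0,0]}}

```text
time_s: 19.97
eef_pos: [581.6, 253.7, 257.5]
ee_rot: [0.707, -0.707, 0.024, -0.025]
force: [4.2, 0.9, 3.2]
grip_width: 0.007
```

```bash
python3 - <<'E'
from plan import *
s=ctrl.sense(); print(phi(), s['grip_width'],s['force'],s['time_s'])
im,d=ctrl.capture('scene'); save('s7',im,(180,0,340,120),5)
E
```

```text
(np.float64(-4.008219366247761), array([581.62504383, 253.6969808 , 257.5286926 ])) 0.006667806020538881 [4.17099911 0.91801358 3.24517643] 19.9667
```

View pics/s7.png

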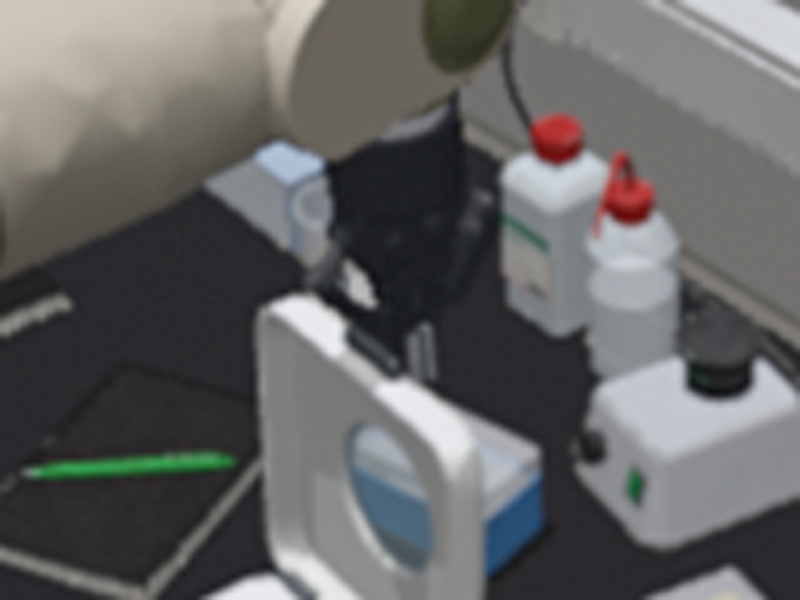

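>>> {"api": "drive_tool", "payload": {"gripper": [1,1,1,1,1,1,1,1,1,1,1,1,1,1,1,1], "offset": [[-0.006,0,0],[-0.006,0,0],[-0.006,0,0],[-0.006,0,0],[-0.006,0,0],[-0.006,0,0],[-0.006,0,0],[-0.0097,0.0008,0],[-0.0097,0.0008,0],[-0.0097,0.0008,0],[-0.0094,0.0025,0],[-0.0094,0.0025,0],[-0.0094,0.0025,0],[-0.0088,0.0041,0],[-0.0088,0.0041,0],[-0.0088,0.0041,0]], "turn": [0,0,0,0,0,0,0,0,0,0,0,0,0,0,0,0]}}

```text
time_s: 21.35
eef_pos: [455.5, 262.5, 234.6]
ee_rot: [0.707, -0.707, 0.025, -0.024]
force: [2.1, 0.5, 1.7]
grip_width: -0.002
```

```bash
python3 - <<'E'
from plan import *
s=ctrl.sense(); print(phi(), s['grip_width'],s['force'],s['time_s'])
im,d=ctrl.capture('scene'); save('s8',im,(160,30,320,150),5)
E
```

```text
(np.float64(-3.994503864404205), array([455.50554358, 262.52566566, 234.60889346])) -0.002342378477002969 [2.14012675 0.45757282 1.73397898] 21.35
```

View pics/s8.png

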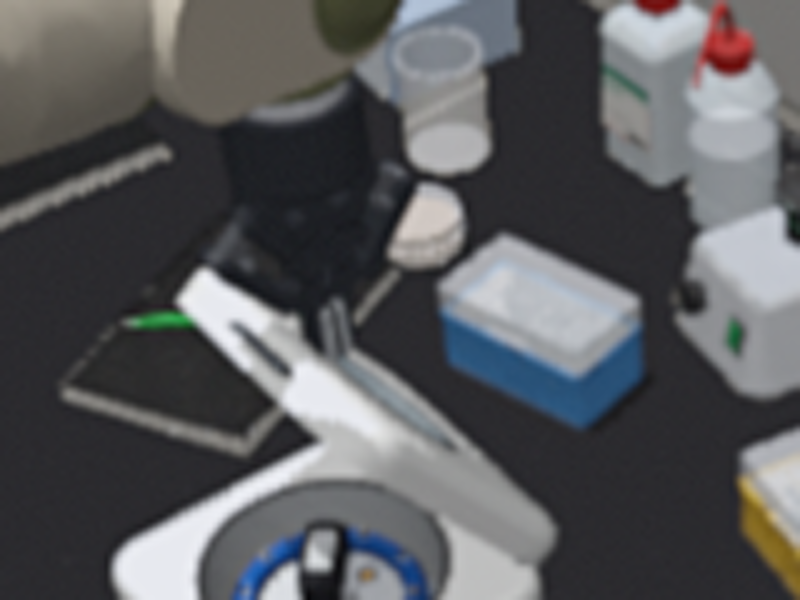

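>>> {"api": "drive_tool", "payload": {"gripper": [1,1,1,1,1,1,1,1,1,1,1,1], "offset": [[-0.008,0.0056,0],[-0.008,0.0056,0],[-0.008,0.0056,0],[-0.007,0.007,0],[-0.007,0.007,0],[-0.007,0.007,0],[-0.0056,0.008,0],[-0.0056,0.008,0],[-0.0056,0.008,0],[-0.0041,0.0088,0],[-0.0041,0.0088,0],[-0.0041,0.0088,0]], "turn": [0,0,0,0,0,0,0,0,0,0,0,0]}}

```text
time_s: 22.4
eef_pos: [382.3, 267.6, 145.6]
ee_rot: [-0.707, 0.707, -0.025, 0.025]
force: [1.0, 0.3, 0.1]
grip_width: -0.002
```

```bash
python3 - <<'E'
from plan import *
s=ctrl.sense(); print(phi(), s['grip_width'],s['force'],s['time_s'])
im,d=ctrl.capture('scene'); save('s9',im,(160,60,320,180),5)
E
```

```text
(np.float64(-4.0070011713231795), array([382.25523865, 267.60946956, 145.62880467])) -0.002341539652392754 [0.96718119 0.2577465  0.07844235] 22.4
```

View pics/s9.png

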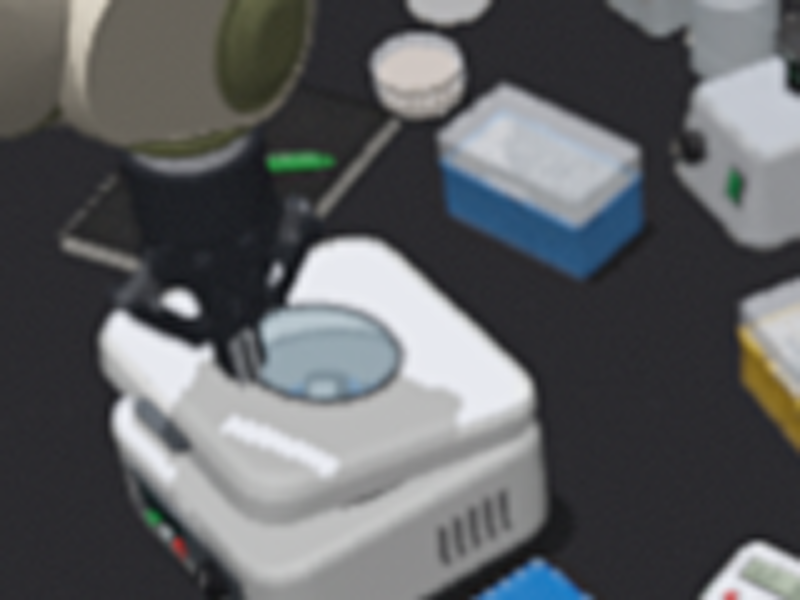

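>>> {"api": "drive_tool", "payload": {"gripper": [1,1,1,1,1,1], "offset": [[-0.003,0.007,0],[-0.002,0.007,0],[-0.001,0.006,0],[0,0.004,0],[0,0.003,0],[0,0,0]], "turn": [0,0,0,0,0,0]}}

```text
time_s: 22.95
eef_pos: [376.7, 268.0, 119.0]
ee_rot: [-0.707, 0.707, -0.025, 0.025]
force: [-0.6, 1.2, -0.3]
grip_width: -0.004
```

>>> {"api": "drive_tool", "payload": {"gripper": [1,1,1,1,1], "offset": [[0,0.001,0],[0,0.001,0],[0,0.001,0],[0,0.001,0],[0,0,0]], "turn": [0,0,0,0,0]}}

```text
time_s: 23.37
eef_pos: [376.8, 268.1, 115.5]
ee_rot: [0.707, -0.707, 0.025, -0.025]
force: [0.2, 0.1, -0.1]
grip_width: 0.003
```

>>> {"api": "drive_tool", "payload": {"gripper": [1,1,1], "offset": [[0,0.001,0],[0,0.001,0],[0,0,0]], "turn": [0,0,0]}}

```text
time_s: 23.62
eef_pos: [376.9, 268.1, 114.9]
ee_rot: [0.707, -0.707, 0.024, -0.025]
force: [-5.1, -2.7, 15.7]
grip_width: 0.003
```

>>> {"api": "drive_tool", "payload": {"gripper": [1,1,1], "offset": [[0,0.001,0],[0,0.001,0],[0,0,0]], "turn": [0,0,0]}}

```text
time_s: 23.87
eef_pos: [377.0, 268.2, 114.7]
ee_rot: [0.707, -0.707, 0.024, -0.025]
force: [-12.9, -7.1, 37.6]
grip_width: -0.001
```

>>> {"api": "drive_tool", "payload": {"gripper": [1,1,1,1,1,1,1,1,1,1], "offset": [[0,-0.002,0],[0,-0.003,0],[0,-0.006,0],[0,-0.01,0],[0,-0.015,0],[0,-0.02,0],[-0.01,-0.02,0],[-0.01,-0.02,0],[-0.01,-0.01,0],[0,0,0]], "turn": [0,0,0,0,0,0,0,0,0,0]}}

```text
time_s: 24.7
eef_pos: [346.5, 270.6, 219.7]
ee_rot: [0.707, -0.706, 0.023, -0.026]
force: [-0.1, 0.4, 0.4]
grip_width: -0.001
```

```bash
python3 - <<'E'
from plan import *
s=ctrl.sense(); print(phi(), s['force'],s['time_s'])
np.set_printoptions(precision=1,suppress=True)
im,d=ctrl.capture('scene'); save('s10',im,(160,60,320,180),5); save('s10full',im)
W=cloud('scene',d)
m=ctrl.regions_of('scene','lid'); print([x['score'] for x in m])
r=ctrl.pinpoint('scene','lid_lip')[:2]; print([(x['score'],c2w('scene',x['centre'])) for x in r])
for q in ['timer','tape_roll','slide_box','black_canister']:
    r=ctrl.pinpoint('scene',q)[:1]; print(q,[(x['score'],c2w('scene',x['centre'])) for x in r])
P=W.reshape(-1,3); P=P[~np.isnan(P[:,0])]
m=(P[:,0]>345)&(P[:,0]<520)&(P[:,1]>190)&(P[:,1]<330)&(P[:,2]>100)&(P[:,2]<135); P=P[m]
A=np.c_[P[:,0]-525,P[:,1]-257,np.ones(len(P))]; k=(P[:,0]>0)
c=np.linalg.lstsq(A,P[:,2],rcond=None)[0]; print('plane slope deg',np.degrees(np.arctan(c[:2])),c[2],len(P))
for x in range(340,525,20):
    q=(P[:,0]>=x)&(P[:,0]<x+20)
    if q.sum(): print(x,q.sum(),np.median(P[q,2]))
E
```

```text
(np.float64(-3.9560552096491417), array([346.51918413, 270.61608481, 219.72232113])) [-0.13220281  0.40837221  0.4150111 ] 24.7
[0.9]
[(0.79, array([315.3, 271.8, 105.5]))]
timer [(0.65, array([564.9,  27. ,   0.8]))]
tape_roll [(0.55, array([673.2,   4.6,  -3.6]))]
slide_box [(0.71, array([ 602.5, -389.3,    1.7]))]
black_canister [(0.88, array([ 499.7, -498.8,   -1.5]))]
plane slope deg [-0.1 -0.3] 117.16292339983322 1953
340 184 116.92259226138685
360 239 117.31851370409868
380 231 117.63076379929294
400 229 117.160487543631
420 222 117.10024828801124
440 225 117.06811238205728
460 214 117.83720487090625
480 226 117.50110037763852
500 183 116.84680414821719
```

View pics/s10.png

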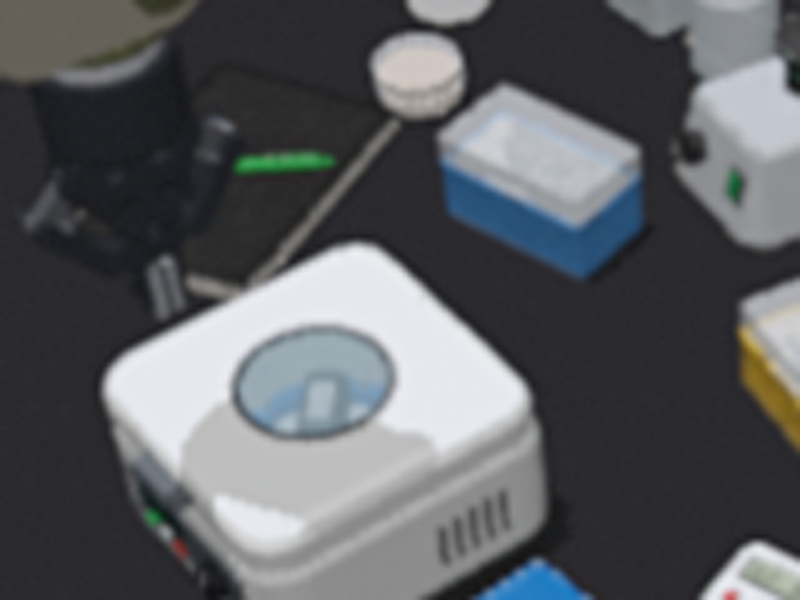

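```bash
python3 -c "
from rig import ctrl
print(ctrl.finish_job(), ctrl.sense()['time_s'])"
```

```text
the job is handed in; nothing more can be done
the job is handed in; nothing more can be done
```

The rotor is seated on the drive hub with all five studs in its holes, the lid is closed, and the job is handed in at about 25 s.

- **Rotor:** I gripped it by the T-bar, carried it past the box, and turned it about 7° to the stud angle measured in the pictures. It went over the spindle and studs with at most about 2.7 N of side force. It touched the seat at the expected height, and the force then rose at the hub's 4 N per mm. After I let go, the picture showed brass in the visible holes, and the top of the blue ring measured about 67 mm, which is the home height.
- **Lid:** I pushed it over from behind with the shut fingers and pressed it down to its stop. The last fingertip press reached about 38 N downward (about 40 N counting the sideways part), more than I intended. I stopped there and withdrew.
- **Last checks:** The lid's top was flat to within 0.3° at about 117 mm, against 115 mm nominal and within the camera error. The four bystanders were where they started within a few mm, which is as fine as the networks measure. The wrist force read near zero, with the gripper about 100 mm above the lid.
- **Disagreements:** The two cameras differed by 2–5 mm on the rotor's and hub's positions. I used the average and corrected the last 0.7 mm by feel.

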